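# Load a round brass seal blank into the nest of an engraver's ball vise

## Robot

A 6-joint arm with a two-finger parallel gripper is mounted at the origin on the work surface. World frame = base frame: x ahead of the robot, y to its left, z up, the work surface at z = 0. Lengths are in m, angles in rad, forces in N, time in s.
With the tool pointing down it reaches from about 0.35 to 0.85 m from the base axis. Payload 8.1 kg.
Tool frame: the origin (TCP) lies midway between the tips of the shut fingers; the grasp point (between the pads) lies 19 mm behind it; z points along the fingers, y is the direction in which the jaws open and shut (so a half turn about z gives the same grasp; the last joint's range is limited). The gripper opens to 93 mm and grips with 3 to 60 N. Pads are 15 mm wide; open, the fingers measure 128 mm over their backs; the gripper's body (75 mm by 188 mm) begins 65 mm behind the grasp point.
Start: joints at [1.22, 0.13, 1.488, -0, 1.523, -0.085], TCP at [0.158, 0.579, 0.198] pointing down, gripper open.
Joint ranges: [-2.96, 2.96], [-0.89, 2.26], [0.02, 2.5], [-1.34, 4.48], [0, 2.73], [-2.66, 2.66]. Speed limits (rad/s): [2.39, 2.39, 2.79, 3.14, 3.14, 3.14].

## Interface

Orientations are given as a unit quaternion [w, x, y, z].
In Python, from workcell import state, snapshot, job_done, outline_of gives the robot as it stands.
- The arm moves only by the tool apply_moves, never from a script. Its argument "increments" is a list of rows, each a list of 6 numbers: the shift along the tool's x, y, z in cm, then the turn, a rotation vector about the tool's x, y, z in degrees. In form: [[dx, dy, dz, rx, ry, rz], ...]. A call has 1 to 10 rows; each row is the pose to reach, as a shift and turn from the pose measured when the call began, along the tool's axes at that moment; what a row does not reach only later rows make up. A row lasts 1/12 s, in which the tool goes at most 41.7 mm and 7.16 degrees, less where a joint would pass 70% of its speed; a pose out of reach is approached as far as the arm can. A call with a gripper value outside its range is refused whole. "hand" is the closure in counts, from 0 (fully open) to 255 (shut), set as the call begins (left out, the last holds). The fingers move at their own pace and stop on an object; "grip_force" is the grip in N (left out, the last holds). Time passes only in rows, so rows that repeat a pose let the fingers close. It gives the time, the measured TCP pose, the force and the opening at its end, in the units of the state.
- state(): the state, without advancing time (a new reading comes with each control period).
- snapshot(name): name is "scene" or "top" or "wrist"; returns a dict with "pixels" (400x640x3 uint8, blue, green, red), "z_map" (400x640 float32, m along the optical axis (not along the pixel's ray), 0 where there is no reading), "fx", "fy", "cx", "cy" (pixels), "rvec" (rotation vector, rad) and "tvec" (3), from world to camera coordinates, as OpenCV has them; the wrist camera has in their place "mount" (4x4, takes a point from camera to tool coordinates, whose origin is the TCP and whose axes are the flange's). Camera axes: x right, y down, z forward; pixel columns grow to the right and rows downward; lengths in m; the calibration is good to about 2 mm. A picture is of the moment at which its call begins: read the wrist's pose just before it.
- job_done(): hands the job in, once; it reports no verdict.
Trained networks look in a picture, given as the dict that the camera call returned (one of the last four; its "shot" number tells which), for a name from the list of things; names that differ only in an ending like _2 or _b are one class to them, and where a whole thing is asked for, a point or a joint stands for the part that bears it (a point fixed in the world has none). Each returns a list of dicts, best first, with "p" (0 to 1); they miss things now and then, are a little off and sometimes report something else, mostly with a low value. They report only what shows in the picture. A call takes as long as a camera call. They do not tell look-alikes from the thing itself.
- outline_of(target, picture): "region" (400x640 bool, what is visible of it) and "rect" ([left, top, right, bottom] in pixels, round what is visible of it).
The state is a dict: "time_s": time; "joint_pos": joint angles; "joint_velocities": joint speeds; "joint_efforts": joint torques, N m; "tcp_pos": TCP position; "tool_rot": TCP orientation; "contact_force": force on the tool from outside, world axes, zero at the start; "torque": the same for the moment, N m; "opening": opening from 0.0 (shut) to 1.0 (fully open).
Only numpy, scipy, OpenCV 4.12 (cv2) and the standard library are available. Lean on these libraries where they do the work, as an engineer would, in place of code of your own. Each camera call takes 0.05 s, during which the arm holds its last target. There are 200 camera calls.

## Task

Load the engraving vise: swing the keeper clip aside, gently set the round brass blank that matches the round pocket fully home in the tilted nest block, then swing the keeper back over it to its stop so that it cannot fall out. Do not shift the angle the vise is set to, and leave the other blanks and tools where they lie.

Things in the scene. Friction and masses are not known exactly. Their poses are not given: they have to be found in the camera images.
- blank_center (a point): The blank to load: plain round brass disc, 44 mm diameter, 12 mm thick, 0.1 to 0.2 kg, both faces alike, flat on a thin dark mat (top 4 mm above the bench) beside two other brass blanks; which lies where varies. Point at its centre, half-way up; z is the disc's axis.
- pocket (a point): Centre of the mouth of the round pocket, level with the aluminium block's top face; a seated blank's centre lies here. Pocket 47 mm wide, 6 mm deep, flat dark floor: a seated blank stands 6 proud. z: out of the face, which leans 23 to 34 degrees down towards its -x (to the robot's right and back); +x up the slope. Face: 30 mm to -x, 74 to +x, 38 to each y side; beyond, jaws 8 mm lower to y 60.
- keeper_pivot (a point): Point on the keeper clip's hinge axis (z), 54 mm up the slope (+x) from the pocket's centre and 25 mm above the block's top face, level with the knob's middle. Axes parallel to those of pocket.
- keeper_knob (a point): Middle of the keeper's red knob: a pin 12 mm in diameter, 24 mm long, parallel to the face's normal, on the keeper's arm 26 mm from the hinge axis; its top is 13 mm above this point. The steel arm is 12 mm wide, 6 mm thick and 40 mm long from the axis, its underside 8 mm above the block's top face, 2 mm above a seated blank.
- keeper (a joint): Swing of the keeper about the face's normal, rad. 0: at its stop, arm pointing down the slope over the pocket's edge. Grows as it swings to +y of pocket (arm points to -cos q in x, sin q in y); 1.2 or more is well clear; far stop 1.75. Friction of 1 to 2 N at the knob; stays where left. Starts at 0 to 0.35.
- vise: Engraver's ball vise standing on the bench: black ring base 172 mm across and 45 mm high, origin at the centre of its underside. In it sits a dark steel ball of 70 mm radius, centre 75 mm above the bench, carrying turntable, jaws and nest block. The ball is very stiff and keeps its angle unless pushed hard (above about 150 N).
- square_blank: Wrong blank: square brass plate 44 x 44 x 12 mm on the mat, origin at the centre of its underside. Leave alone.
- large_blank: Wrong blank: round brass disc 58 mm in diameter, 12 mm thick, on the mat, origin at the centre of its underside. Leave alone.
- oilstone: Grey sharpening stone 100 x 45 x 22 mm on the bench to the left of the vise, origin at the centre of its underside. Leave alone.
- chisel: Chisel lying on the bench beyond the mat, about 220 mm long along its y, wooden handle 26 mm thick (from -105 mm to 0), blade to +y. Leave alone.
Things that resemble listed ones, but are neither listed nor needed, are in the scene too. Leave any green or purple look-alike of the part that bears blank_center alone. There is more than one size of the vise; the job needs the larger.

How it is judged:
By the outcome, as a careful person would: the job done as asked, in the order asked, and still so for the second after the job is handed in, with the robot touching nothing.
It also fails if it takes over 67 s, if anything falls off the work surface, if the arm or the gripper's body presses on something with over 40 N, if the wrist force passes 120 N, or if a joint passes its speed limit or range.

## Working session

There is one attempt and no reset: what is moved stays moved. The work goes in short steps, Python scripts to look and compute and a tool call to move; the robot and the scene stay as the last step left them, time stands still between calls to the robot, and variables do not carry over. Pictures are saved under pics/ and viewed, about 8 in all and at most 12, crops included, and the job is handed in when it is done.

Besides the shell and the picture viewer there is one more tool, called after "Emit:" by a JSON object that holds its "api" and its "payload", one argument or row to a line. apply_moves: Moves the arm, as the interface text tells. Its arguments: {"type":"object","properties":{"increments":{"type":"array","items":{"type":"array","items":{"type":"number"}}},"hand":{"type":"number"},"grip_force":{"type":"number"}},"required":["increments"]}

```bash
mkdir -p pics; ls; cat > h.py <<'E'
import numpy as np, cv2
from scipy.spatial.transform import Rotation as R
from workcell import state, snapshot, job_done, outline_of
def cloud(s):
    z=s['z_map']; v,u=np.mgrid[:400,:640]
    P=np.stack([(u-s['cx'])/s['fx']*z,(v-s['cy'])/s['fy']*z,z],-1)
    if 'mount' in s:
        M=np.array(s['mount']); P=P@M[:3,:3].T+M[:3,3]
        q=s['st']['tool_rot']; Rt=R.from_quat([q[1],q[2],q[3],q[0]]).as_matrix()
        P=P@Rt.T+np.array(s['st']['tcp_pos'])
    else:
        Rc=cv2.Rodrigues(np.array(s['rvec'],float))[0]
        P=(P-np.array(s['tvec']).ravel())@Rc
    P[z<=0]=np.nan
    return P
def snap(n):
    st=state(); s=snapshot(n); s['st']=st; return s
E
python3 - <<'E'
from h import *
import pickle
print(state())
for n in ['scene','top']:
    s=snap(n); cv2.imwrite(f'pics/{n}0.png',s['pixels']); P=cloud(s)
    pickle.dump(s,open(n+'0.pkl','wb'))
    for t in ['blank_center','vise','keeper','keeper_knob','square_blank','large_blank','oilstone','chisel']:
        for o in outline_of(t,s):
            m=o['region']; print(n,t,round(o['p'],2),o['rect'],np.round(np.nanmedian(P[m],0),3),m.sum())
E
```

```text
pics
{'time_s': 0.0, 'joint_pos': array([ 1.21960483e+00,  1.31171583e-01,  1.48927246e+00,  6.16065348e-07,
        1.52301413e+00, -8.53869609e-02]), 'joint_velocities': array([ 0.00085261, -0.0006413 ,  0.00056274,  0.00080336,  0.00125463,
       -0.00170302]), 'joint_efforts': array([ 3.19805906e-03, -5.59861171e+01, -4.91757166e+01,  7.68721453e-02,
        3.62019183e-02, -1.84240221e-04]), 'tcp_pos': array([0.15736977, 0.57835752, 0.19658502]), 'tool_rot': array([-2.02298803e-04,  1.32511328e-01,  9.91181052e-01, -9.10559054e-04]), 'contact_force': array([ 1.54079126,  0.60284827, -0.17965311]), 'torque': array([-0.05969324,  0.0408136 ,  0.03232489]), 'opening': 1.0025821002086703}
scene blank_center 0.65 [216.0, 274.8, 231.9, 292.1] [ 0.563 -0.326  0.015] 191
scene blank_center 0.65 [178.9, 302.1, 195.7, 319.1] [ 0.574 -0.429  0.01 ] 264
scene blank_center 0.53 [210.7, 324.1, 231.0, 338.5] [ 0.673 -0.381  0.011] 236
scene vise 0.88 [326.4, 176.5, 383.1, 242.4] [0.614 0.086 0.094] 2698
scene vise 0.72 [328.2, 141.9, 365.8, 182.1] [0.39  0.24  0.064] 1051
scene vise 0.31 [284
[... 1338 characters left out ...]
05.0, 251.2, 252.1, 294.1] [0.37  0.249 0.092] 1565
top keeper 0.65 [269.5, 192.9, 286.3, 208.8] [0.566 0.105 0.158] 94
top keeper 0.54 [208.2, 268.2, 220.7, 276.5] [0.372 0.284 0.111] 60
top keeper_knob 0.6 [210.6, 269.0, 222.5, 275.2] [0.37  0.276 0.112] 54
top keeper_knob 0.45 [271.3, 192.8, 284.9, 209.4] [0.565 0.105 0.159] 69
top square_blank 0.67 [373.8, 214.1, 393.5, 234.4] [ 0.505 -0.204  0.016] 230
top large_blank 0.69 [334.5, 211.5, 347.6, 231.3] [ 0.517 -0.075  0.016] 303
top oilstone 0.66 [156.9, 179.7, 184.8, 220.5] [0.578 0.442 0.021] 563
top oilstone 0.46 [270.9, 193.9, 284.9, 208.7] [0.567 0.106 0.158] 90
top chisel 0.59 [362.0, 132.5, 432.5, 158.5] [ 0.746 -0.274  0.021] 416
```

```bash
python3 - <<'E'
import cv2,numpy as np
a=cv2.imread('pics/top0.png')[120:310,140:480]; b=cv2.imread('pics/scene0.png')[130:365,160:460]
cv2.imwrite('pics/top0c.png',cv2.resize(a,None,fx=2.35,fy=2.35,interpolation=2))
cv2.imwrite('pics/sc0c.png',cv2.resize(b,None,fx=2.5,fy=2.5,interpolation=2))
E
```

```text
(no output)
```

View pics/top0c.png

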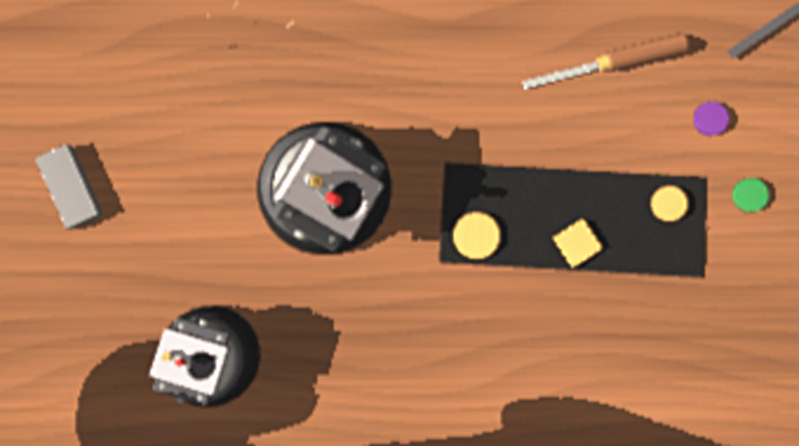

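View pics/sc0c.png

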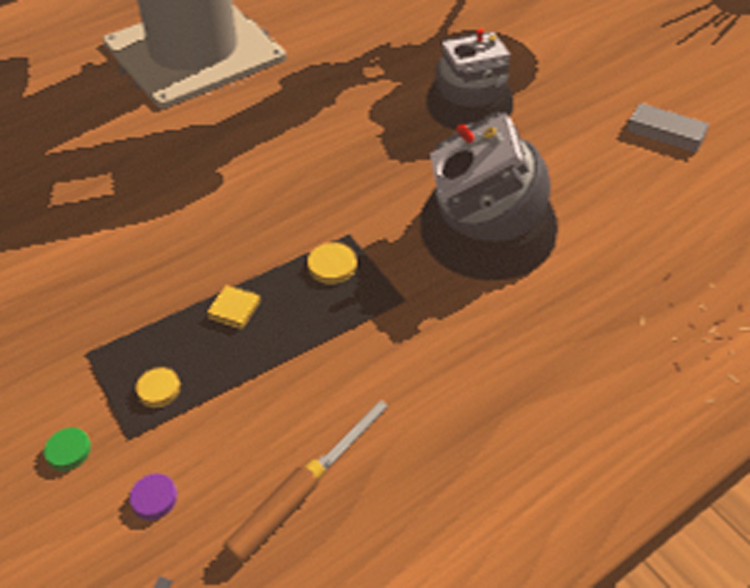

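```bash
cat >> h.py <<'E'
def plane(Q,thr=.0025,zc=0.6):
    rng=np.random.default_rng(0); best=None;bc=0
    for _ in range(500):
        a,b,c=Q[rng.choice(len(Q),3,False)]; n=np.cross(b-a,c-a); l=np.linalg.norm(n)
        if l<1e-7: continue
        n/=l; n*=np.sign(n[2])
        if not .78<n[2]<.95: continue
        m=abs((Q-a)@n)<thr
        if m.sum()>bc: bc=m.sum();best=m
    c=Q[best].mean(0); n=np.linalg.svd(Q[best]-c)[2][2]; n*=np.sign(n[2]); return c,n,best
def frame(n):
    y=np.cross(n,[0,0,1.]);  # horizontal
    x=np.array([0,0,1.])-n*n[2]; x/=np.linalg.norm(x); return np.stack([x,np.cross(n,x),n],1)
def tool():
    s=state(); q=s['tool_rot']; return R.from_quat([q[1],q[2],q[3],q[0]]).as_matrix(),np.array(s['tcp_pos'])
def go(Rg,p,pr=True):
    Rt,t=tool(); d=Rt.T@(np.array(p)-t)*100; r=R.from_matrix(Rt.T@Rg).as_rotvec(degrees=True)
    print('row',np.round(np.r_[d,r],2),'rows',int(max(np.ceil(np.linalg.norm(d)/4.17),np.ceil(np.linalg.norm(r)/7.16))))
E
python3 - <<'E'
from h import *
import pickle
w=snap('wrist'); print(np.round(w['mount'],3),w['fx'],w['cx'])
for n in ['top','scene']:
    s=pickle.load(open(n+'0.pkl','rb')); P=cloud(s); Q=P.reshape(-1,3)
    m=(np.hypot(Q[:,0]-.57,Q[:,1]-.106)<.09)&(Q[:,2]>.09); Q=Q[m]; I=s['pixels'].reshape(-1,3)[m].astype(int)
    c,nn,b=plane(Q); F=frame(nn); L=(Q-c)@F
    print(n,c,nn,'tilt',np.degrees(np.arccos(nn[2])),b.sum()); print(F)
    print('x ext',np.percentile(L[b,0],[1,50,99]),'y',np.percentile(L[b,1],[1,50,99]))
    d=(I.sum(1)<90)&(L[:,2]<-.003)&(L[:,2]>-.012)&(np.abs(L[:,:2]).max(1)<.05)
    print('dark',d.sum(),np.median(Q[d],0),np.median(L[d],0))
    r=(I[:,2]>130)&(I[:,1]<60); print('red',r.sum(),Q[r].mean(0),L[r].mean(0),L[r,2].max())
    g=(L[:,2]>.008)&~r; print('high',g.sum(),np.round(L[g].mean(0),4))
    s2=P[np.abs(P[...,2]-.016)<.004]
s=pickle.load(open('top0.pkl','rb'));P=cloud(s);m=outline_of('blank_center',snapshot('top'))
for o in m: 
  q=P[o['region']]; q=q[q[:,2]>.0125]; print(o['p'],q.mean(0) if len(q) else 0,(q.min(0)+q.max(0))/2 if len(q) else 0,len(q))
E
```

```text
[[-0.    -0.966 -0.258  0.071]
 [ 1.     0.    -0.001 -0.   ]
 [ 0.001 -0.258  0.966 -0.186]
 [ 0.     0.     0.     1.   ]] 356.22480532637843 314.7038730397783
top [0.5613996  0.10244037 0.12771571] [-0.36523571 -0.44794086  0.81605874] tilt 35.30781759265166 606
[[ 5.15691678e-01 -7.75025787e-01 -3.65235708e-01]
 [ 6.32466566e-01  6.31929608e-01 -4.47940860e-01]
 [ 5.77968975e-01  2.77555756e-17  8.16058738e-01]]
x ext [-0.0520042   0.00030264  0.04971779] y [-0.04621274 -0.0066411   0.0542141 ]
dark 34 [0.56682603 0.08099014 0.11086381] [-0.0212824  -0.01757654 -0.00440392]
red 12 [0.55460701 0.08777697 0.16003118] [ 0.00590035 -0.0040018   0.03542056] 0.04238115692029933
high 114 [0.0042 0.0031 0.0166]
scene [0.58121959 0.0874248  0.12423001] [-0.21778922 -0.54655738  0.80860552] tilt 36.040090419573026 411
[[ 2.99320488e-01 -9.28964532e-01 -2.17789219e-01]
 [ 7.51165846e-01  3.70168743e-01 -5.46557384e-01]
 [ 5.88351185e-01  2.77555756e-17  8.08605517e-01]]
x ext [-0.04711865 -0.00594584  0.05372433] y [-0.04512312 -0.00032761  0.05834949]
dark 0 [nan nan nan] [nan nan nan]
red 15 [0.55735924 0.09097735 0.159193  ] [0.01609718 0.02348046 0.03152613] 0.04215556565723461
high 103 [0.0092 0.0124 0.0165]
0.54 [ 0.6670597  -0.37979957  0.01438162] [ 0.66806873 -0.37931755  0.01566693] 52
0.52 [ 0.57016417 -0.42777456  0.01433482] [ 0.56811256 -0.42482511  0.01540399] 68
0.49 [ 0.55728036 -0.32254864  0.01637118] [ 0.55757575 -0.32261024  0.01686226] 149
  return _methods._mean(a, axis=axis, dtype=dtype,
  ret = um.true_divide(
```

```bash
cat >> h.py <<'E'
def pf(az,tilt):
    a,t=np.radians([az,tilt]); x=np.array([np.cos(a)*np.cos(t),np.sin(a)*np.cos(t),np.sin(t)])
    n=np.array([-np.cos(a)*np.sin(t),-np.sin(a)*np.sin(t),np.cos(t)]); return np.stack([x,np.cross(n,x),n],1)
FLIP=np.diag([1.,-1,-1])   # tool frame = F@FLIP : x upslope, z=-n
E
python3 - <<'E'
from h import *
F=pf(54,28); print(F)
go(F@FLIP,np.array([.565,.09,.125])+.1*F[:,2])
E
```

```text
[[ 0.51898357 -0.80901699 -0.27594846]
 [ 0.71431961  0.58778525 -0.37981047]
 [ 0.46947156  0.          0.88294759]]
row [-50.49 -40.86  -1.57 -26.99  18.63 108.25] rows 16
```

Emit:
{"api": "apply_moves", "payload": {
  "increments": [
    [-50.5,-40.9,-1.6,-27,18.6,108.2],
    [-50.5,-40.9,-1.6,-27,18.6,108.2],
    [-50.5,-40.9,-1.6,-27,18.6,108.2],
    [-50.5,-40.9,-1.6,-27,18.6,108.2],
    [-50.5,-40.9,-1.6,-27,18.6,108.2],
    [-50.5,-40.9,-1.6,-27,18.6,108.2],
    [-50.5,-40.9,-1.6,-27,18.6,108.2],
    [-50.5,-40.9,-1.6,-27,18.6,108.2]
  ]
}}

```text
time_s: 1.72
tcp_pos: [0.3532, 0.307, 0.2063]
tool_rot: [-0.063, 0.573, 0.807, 0.125]
contact_force: [1.0, 0.1, 0.8]
opening: 1.003
```

```bash
python3 - <<'E'
from h import *
print(np.round(state()['joint_pos'],2),tool(),state()['time_s'])
F=pf(54,28)
go(F@FLIP,np.array([.565,.09,.125])+.1*F[:,2])
E
```

```text
[ 0.4  -0.47  2.03  0.24  1.43  0.05] (array([[-0.33511125,  0.94123287,  0.04220357],
       [ 0.90973691,  0.31159452,  0.27438588],
       [ 0.24511061,  0.13034394, -0.96069311]]), array([0.35320734, 0.3069623 , 0.20634043])) 1.7167
row [-29.2    9.48  -6.89 -13.13   9.08  53.13] rows 8
```

Emit:
{"api": "apply_moves", "payload": {
  "increments": [
    [-29.2,9.5,-6.9,-13.1,9.1,53.1],
    [-29.2,9.5,-6.9,-13.1,9.1,53.1],
    [-29.2,9.5,-6.9,-13.1,9.1,53.1],
    [-29.2,9.5,-6.9,-13.1,9.1,53.1],
    [-29.2,9.5,-6.9,-13.1,9.1,53.1],
    [-29.2,9.5,-6.9,-13.1,9.1,53.1],
    [-29.2,9.5,-6.9,-13.1,9.1,53.1],
    [-29.2,9.5,-6.9,-13.1,9.1,53.1],
    [-29.2,9.5,-6.9,-13.1,9.1,53.1],
    [-29.2,9.5,-6.9,-13.1,9.1,53.1]
  ]
}}

```text
time_s: 2.55
tcp_pos: [0.5377, 0.0507, 0.2132]
tool_rot: [-0.11, 0.865, 0.44, 0.215]
contact_force: [-0.1, 0.1, 0.5]
opening: 1.0
```

```bash
python3 - <<'E'
from h import *
import pickle
print(np.round(state()['joint_pos'],2),state()['time_s'])
s=snap('wrist'); pickle.dump(s,open('w1.pkl','wb')); cv2.imwrite('pics/w1.png',s['pixels'])
P=cloud(s); Q=P.reshape(-1,3); I=s['pixels'].reshape(-1,3).astype(int)
m=(np.hypot(Q[:,0]-.57,Q[:,1]-.1)<.1)&(Q[:,2]>.08); Q=Q[m];I=I[m]; idx=np.flatnonzero(m)
sub=np.random.default_rng(1).choice(len(Q),6000); c,n,b=plane(Q[sub],.0015); F=frame(n)
L=(Q-c)@F; b=abs(L[:,2])<.002
c2=Q[b].mean(0); n=np.linalg.svd(Q[b]-c2,full_matrices=False)[2][2]; n*=np.sign(n[2]);F=frame(n);c=c2;L=(Q-c)@F
print('c',c,'n',n,'tilt',np.degrees(np.arccos(n[2])),'az',np.degrees(np.arctan2(F[1,0],F[0,0])),b.sum())
b=abs(L[:,2])<.002; print('ext',np.percentile(L[b,:2],[.5,99.5],axis=0))
r=(I[:,2]>110)&(I[:,1]<50); print('red',r.sum(),L[r].mean(0),np.percentile(L[r],[2,98],axis=0))
t=r&(L[:,2]>.035); print('redtop',t.sum(),L[t].mean(0) )
d=(L[:,2]<-.004)&(L[:,2]>-.0075)&(abs(L[:,:2]).max(1)<.06); print('floor',d.sum(),np.percentile(L[d],[1,50,99],axis=0))
E
```

```text
[-0.35 -0.3   1.95  0.48  1.37  0.21] 2.55
c [0.51684267 0.02826633 0.33276714] n [0.24406176 0.33360051 0.91057375] tilt 24.415239645114703 az -126.18916078609129 15458
ext [[-0.01147082 -0.05690172]
 [ 0.0045275   0.05835784]]
red 150 [-0.13296597 -0.00398587 -0.12587239] [[-1.45112274e-01 -8.60690997e-03 -1.30408708e-01]
 [-1.29508106e-01 -3.03899078e-05 -1.21992143e-01]]
redtop 0 [nan nan nan]
floor 371 [[-0.01140519 -0.04449543 -0.00744295]
 [-0.00767746 -0.02081611 -0.00484479]
 [ 0.00420008  0.05290916 -0.00402551]]<stdin>:13: RuntimeWarning: Mean of empty slice.
  ret = um.true_divide(
```

View pics/w1.png

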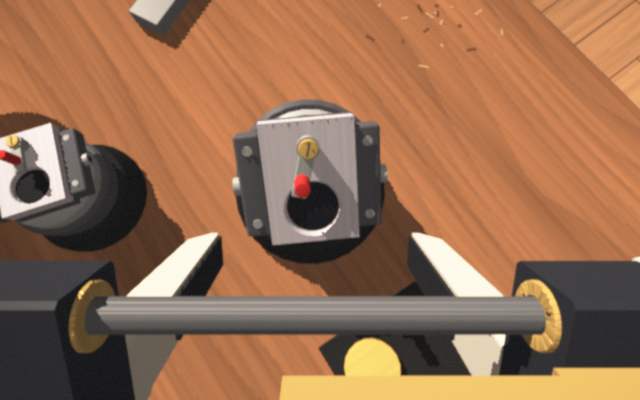

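```bash
cat > fit.py <<'E'
from h import *
import pickle
def fit(s):
    P=cloud(s); Q=P.reshape(-1,3); I=s['pixels'].reshape(-1,3).astype(int)
    m=(np.hypot(Q[:,0]-.58,Q[:,1]-.1)<.1)&(Q[:,2]>.08)&(Q[:,2]<.19); Q=Q[m];I=I[m]
    g=(I.min(1)>85); c,n,b=plane(Q[g],.002)
    for _ in range(3):
        b=g&(abs((Q-c)@n)<.002); c=Q[b].mean(0); n=np.linalg.svd(Q[b]-c,full_matrices=False)[2][2]; n*=np.sign(n[2])
    F=frame(n); L=(Q-c)@F
    print('c',c,'tilt',np.degrees(np.arccos(n[2])),'az',np.degrees(np.arctan2(F[1,0],F[0,0])),b.sum(),'std',((Q[b]-c)@n).std())
    return F,c,n,L,I,b,P
E
python3 - <<'E'
from fit import *
s=pickle.load(open('w1.pkl','rb'))
F,c,n,L,I,b,P=fit(s)
print('ext',np.percentile(L[b,:2],[.5,99.5],axis=0)); 
rect=cv2.minAreaRect((L[b,:2]*1000).astype(np.float32)); print(rect)
r=(I[:,2]>110)&(I[:,1]<50); print('red',r.sum(),np.percentile(L[r],[2,50,98],axis=0))
t=r&(L[:,2]>.033); print('redtop',t.sum(),L[t].mean(0) )
g=(I[:,2]>130)&(I[:,0]<100)&(L[:,2]>.005)&(I[:,1]>90); print('gold',g.sum(),np.median(L[g],0))
# pixel-ray to plane
M=np.array(s['mount']); q=s['st']['tool_rot']; Rt=R.from_quat([q[1],q[2],q[3],q[0]]).as_matrix(); t0=np.array(s['st']['tcp_pos'])
def ray(u,v,h):
    d=Rt@M[:3,:3]@np.array([(u-s['cx'])/s['fx'],(v-s['cy'])/s['fy'],1]); o=Rt@M[:3,3]+t0
    k=(h-(o-c)@n)/(d@n); return (o+k*d-c)@F
for nm,u,v,h in [('corners',259,120,0),('',354,115,0),('',359,240,0),('',274,245,0),('pocket',312,207,-.003),('pl',285,207,0),('pr',340,207,0),('pb',312,234,0),('pt',312,182,0),('screw',307,148,.025),('knobtop',302,182,.038)]:
    print(nm,np.round(ray(u,v,h)*1000,1))
im=s['pixels'][90:270,220:400]; cv2.imwrite('pics/w1c.png',cv2.resize(im,None,fx=3.3,fy=3.3,interpolation=2))
E
```

```text
c [0.56964026 0.10064444 0.13205717] tilt 32.06965696444391 az 59.26834298032698 8074 std 0.0006797669154221729
ext [[-0.05931075 -0.03759511]
 [ 0.0439214   0.03779341]]
((-7.983623504638672, 0.04297637939453125), (76.15209197998047, 104.58312225341797), 89.99665069580078)
red 150 [[-0.00515963  0.0017557   0.0243302 ]
 [-0.00037333  0.00568783  0.0378206 ]
 [ 0.00349216  0.01052306  0.03917511]]
redtop 139 [-0.00074539  0.00604863  0.03783142]
gold 269 [0.02417784 0.00028486 0.01790422]
corners [46.9 35.2  0. ]
 [ 44.4 -38.3   0. ]
 [-63.1 -38.1   0. ]
 [-60.3  36.2   0. ]
pocket [-29.5   0.4  -3. ]
pl [-26.2  23.    0. ]
pr [-30.7 -23.2   0. ]
pb [-53.2   2.4   0. ]
pt [-6.5 -1.4  0. ]
screw [26.8  0.6 25. ]
knobtop [ 5.4  6.3 38. ]
```

View pics/w1c.png

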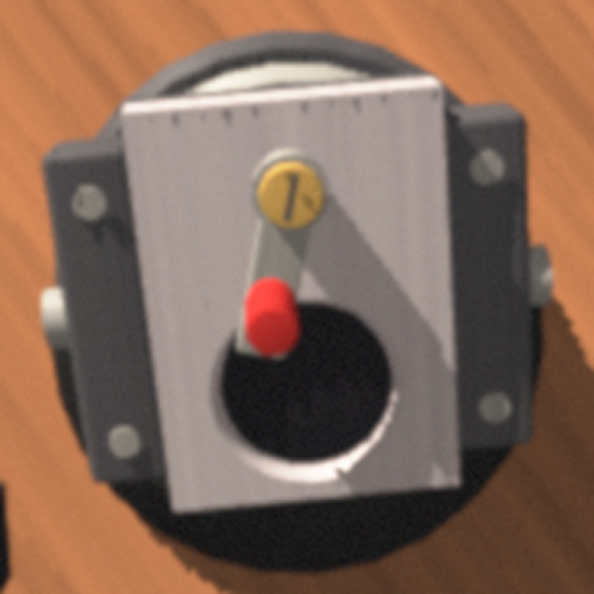

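```bash
cat >> h.py <<'E'
F=pf(59.27,32.07); C=np.array([.56964,.10064,.13206]); POC=C+F@[-.0302,0,0]
def knob(q,h): # tool pose for knob at angle q, tip height h above face
    p=POC+F@[.054-.026*np.cos(q),.026*np.sin(q),h]
    return F@R.from_euler('z',-q).as_matrix()@FLIP,p
E
python3 - <<'E'
from h import *
print(POC); go(*knob(.24,.075)); go(*knob(.24,.021))
E
```

```text
[0.55656293 0.07864195 0.11602516]
row [ 0.65 -0.49  2.43  3.04  3.75  9.21] rows 2
row [ 1.02 -0.75  7.81  3.04  3.75  9.21] rows 2
```

Emit:
{"api": "apply_moves", "payload": {
  "increments": [
    [0.65,-0.5,2.4,3,3.75,9.2],
    [0.65,-0.5,2.4,3,3.75,9.2],
    [0.65,-0.5,2.4,3,3.75,9.2],
    [0.65,-0.5,2.4,3,3.75,9.2],
    [0.65,-0.5,2.4,3,3.75,9.2],
    [0.65,-0.5,2.4,3,3.75,9.2],
    [0.65,-0.5,2.4,3,3.75,9.2],
    [0.65,-0.5,2.4,3,3.75,9.2]
  ],
  "hand": 180,
  "grip_force": 5
}}

```text
time_s: 3.27
tcp_pos: [0.5435, 0.0686, 0.1958]
tool_rot: [-0.163, 0.886, 0.373, 0.223]
contact_force: [0.1, 0.7, 0.3]
opening: 0.474
```

```bash
python3 - <<'E'
from h import *
print(state()['opening'],state()['time_s']); go(*knob(.24,.021))
s=snap('wrist'); cv2.imwrite('pics/w2.png',s['pixels'])
E
```

```text
0.47357184746106423 3.2667
row [-0.07  0.    5.48  0.09 -0.02  0.12] rows 2
```

View pics/w2.png

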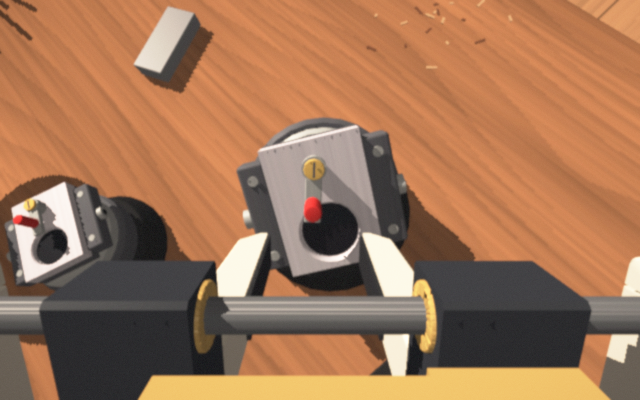

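Emit:
{"api": "apply_moves", "payload": {
  "increments": [
    [0,0,1,0,0,0],
    [-0.05,0,2,0,0,0],
    [-0.05,0,3,0,0,0],
    [-0.05,0,4,0,0,0],
    [-0.05,0,5,0,0,0],
    [-0.05,0,5.5,0,0,0],
    [-0.05,0,5.5,0,0,0],
    [-0.05,0,5.5,0,0,0],
    [-0.05,0,5.5,0,0,0]
  ]
}}

```text
time_s: 4.07
tcp_pos: [0.5583, 0.0932, 0.1491]
tool_rot: [-0.163, 0.886, 0.372, 0.223]
contact_force: [-1.0, 0.4, -0.2]
opening: 0.296
```

Emit:
{"api": "apply_moves", "payload": {
  "increments": [
    [0,0,0,0,0,0],
    [0,0,0,0,0,0],
    [0,0,0,0,0,0],
    [0,0,0,0,0,0],
    [0,0,0,0,0,0],
    [0,0,0,0,0,0]
  ],
  "hand": 240,
  "grip_force": 5
}}

```text
time_s: 4.57
tcp_pos: [0.5584, 0.0932, 0.1492]
tool_rot: [-0.163, 0.886, 0.372, 0.223]
contact_force: [0.2, -0.0, -0.3]
opening: 0.057
```

```bash
python3 - <<'E'
from h import *
s=state();print(s['opening'],s['time_s'],s['contact_force'],s['joint_pos'])
for k in range(1,13): go(*knob(.24+.11*k,.021))
E
```

```text
0.057000235645904014 4.5667 [ 0.21417251 -0.00738522 -0.25913963] [-0.30597468 -0.18121539  1.99756725  0.57793364  1.23936946  0.30015501]
row [-0.01 -0.31  0.    0.1  -0.04  6.41] rows 1
row [ 0.03 -0.59  0.    0.1  -0.04 12.71] rows 2
row [ 0.11 -0.87  0.    0.1  -0.05 19.01] rows 3
row [ 0.22 -1.13  0.    0.1  -0.05 25.32] rows 4
row [ 0.36 -1.38  0.    0.09 -0.06 31.62] rows 5
row [ 0.52 -1.62  0.    0.09 -0.06 37.92] rows 6
row [ 0.71 -1.83  0.    0.09 -0.07 44.22] rows 7
row [ 0.92 -2.02  0.    0.08 -0.07 50.53] rows 8
row [ 1.15 -2.19 -0.    0.08 -0.08 56.83] rows 8
row [ 1.39 -2.34 -0.    0.08 -0.08 63.13] rows 9
row [ 1.66 -2.45 -0.    0.07 -0.09 69.43] rows 10
row [ 1.930e+00 -2.540e+00 -0.000e+00  7.000e-02 -9.000e-02  7.574e+01] rows 11
```

```bash
python3 - <<'E'
from h import *
s=snap('wrist'); cv2.imwrite('pics/w3.png',cv2.resize(s['pixels'][130:400,180:460],None,fx=2.1,fy=2.1))
E
```

```text
(no output)
```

View pics/w3.png

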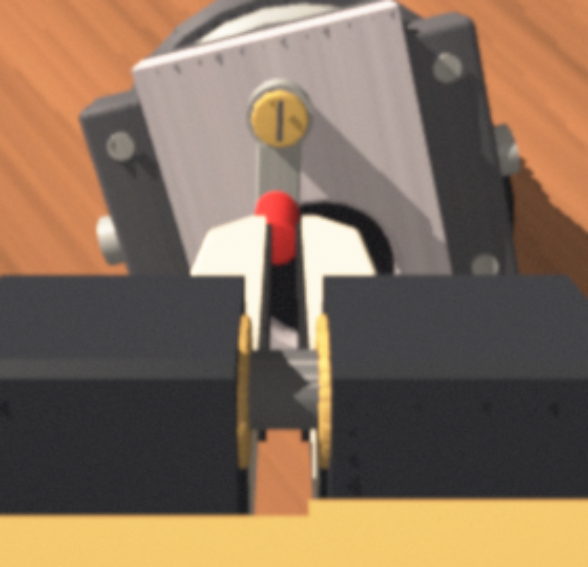

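```bash
python3 - <<'E'
from h import *
import pickle
st=state(); print(st['opening'],st['contact_force'],st['time_s'])
s=snap('wrist'); pickle.dump(s,open('w3.pkl','wb')); P=cloud(s); print(s['cx'],s['cy'],s['fy'])
Rt,t=tool(); L=(P-POC)@F; T=(P-t)@Rt; I=s['pixels'].astype(int)
r=(I[...,2]>110)&(I[...,1]<50); print('red local',r.sum(),np.percentile(L[r],[2,50,98],axis=0)*1000,'\ntool',np.percentile(T[r],[2,50,98],axis=0)*1000)
top=r&(L[...,2]>.034); print('top',top.sum(),L[top].mean(0)*1000,T[top].mean(0)*1000)
g=(I.min(-1)>85)&(abs(L[...,2])<.006)&(abs(L[...,1])<.036)&(L[...,0]<.07)&(L[...,0]>.03); A=np.c_[L[g][:,:2],np.ones(g.sum())]; print('face h',np.linalg.lstsq(A,L[g][:,2],rcond=None)[0],g.sum())
f=(abs(T[...,2]+.0)<.03)&(I.min(-1)>130)&(abs(T[...,0])<.03)&(abs(T[...,1])<.05); 
print('fingers T',np.percentile(T[f],[1,50,99],axis=0)*1000, f.sum())
for v in [240,245,250]:
  print(v,[(u,*np.round(T[v,u]*1000,0)) for u in range(296,334,3)])
print('edges: slope top edge', np.nanpercentile(L[g][:,0],[1,99]))
E
```

```text
0.06287858644519197 [ 0.06460951 -0.58559503 -0.68414691] 4.6167
314.7038730397783 198.05334847705151 356.22480532637843
red local 226 [[24.66219131  1.61478709 20.02662582]
 [30.32237186  4.51284767 37.57208121]
 [33.85976353  8.19168594 39.18380116]] 
tool [[ -4.36406164  -2.14282034 -18.24533729]
 [  1.4769741    1.42033166 -16.63596888]
 [  5.50993108   3.62461182   0.91494321]]
top 184 [29.20041216  5.17107048 37.76041655] [  0.42614971   0.77235779 -16.82461538]
face h [-1.29603531e-03  8.18411212e-04  3.07859531e-05] 6542
fingers T [[-16.81671062 -37.0731254  -28.82651363]
 [ 12.37792565 -11.51874991  20.91233021]
 [ 29.59477558  44.96819327  22.68261567]] 5315
240 [(296, np.float64(8.0), np.float64(-8.0), np.float64(-29.0)), (299, np.float64(9.0), np.float64(-7.0), np.float64(-30.0)), (302, np.float64(8.0), np.float64(-5.0), np.float64(-29.0)), (305, np.float64(9.0), np.float64(-4.0), np.float64(-30.0)), (308, np.float64(7.0), np.float64(-2.0), np.float64(-26.0)), (311, np.float64(4.0), np.float64(-1.0), np.float64(-17.0)), (314, np.float64(3.0), np.float64(0.0), np.float64(-
[... 1299 characters left out ...]
t64(9.0), np.float64(-5.0), np.float64(-42.0)), (305, np.float64(7.0), np.float64(-4.0), np.float64(-38.0)), (308, np.float64(7.0), np.float64(-2.0), np.float64(-37.0)), (311, np.float64(-2.0), np.float64(-1.0), np.float64(-16.0)), (314, np.float64(-2.0), np.float64(0.0), np.float64(-17.0)), (317, np.float64(-2.0), np.float64(2.0), np.float64(-17.0)), (320, np.float64(-1.0), np.float64(3.0), np.float64(-20.0)), (323, np.float64(7.0), np.float64(4.0), np.float64(-37.0)), (326, np.float64(8.0), np.float64(6.0), np.float64(-41.0)), (329, np.float64(8.0), np.float64(7.0), np.float64(-40.0)), (332, np.float64(9.0), np.float64(8.0), np.float64(-41.0))]
edges: slope top edge [0.03050212 0.0696989 ]
```

Emit:
{"api": "apply_moves", "payload": {
  "increments": [
    [0,0,0,0,0,0],
    [0,0,0,0,0,0],
    [0,0,0,0,0,0]
  ],
  "hand": 255,
  "grip_force": 5
}}

```text
time_s: 4.92
tcp_pos: [0.5583, 0.0933, 0.1491]
tool_rot: [-0.164, 0.886, 0.372, 0.223]
contact_force: [0.9, -0.3, 1.1]
opening: 0.006
```

```bash
python3 - <<'E'
from h import *
import pickle
s=snap('wrist'); P=cloud(s)
cv2.imwrite('pics/w4.png',cv2.resize(s['pixels'][170:310,240:400],None,fx=4,fy=4))
Rt,t=tool(); L=(P-POC)@F; T=(P-t)@Rt; I=s['pixels'].astype(int)
r=(I[...,2]>110)&(I[...,1]<50); print('red local',r.sum(),np.percentile(L[r],[2,50,98],axis=0)*1000,'\ntool',np.percentile(T[r],[2,50,98],axis=0)*1000)
s=snap('scene'); P=cloud(s); b=s['pixels'][160:250,310:400]; cv2.imwrite('pics/s4.png',cv2.resize(b,None,fx=6,fy=6,interpolation=2))
E
python3 -c "
import cv2,numpy as np
a=cv2.imread('pics/w4.png');b=cv2.imread('pics/s4.png');a=cv2.resize(a,(480,420));b=cv2.resize(b,(320,320));o=np.zeros((420,800,3),np.uint8);o[:,:480]=a;o[:320,480:]=b;cv2.imwrite('pics/c4.png',o)"
```

```text
red local 25 [[31.4031183   1.57184434 17.97925569]
 [33.03122293  2.41049847 22.84549516]
 [34.19810843  3.34073928 30.52494162]] 
tool [[ 3.37926586  1.41287647 -9.59054975]
 [ 4.77504696  2.53086699 -1.90873513]
 [ 5.70829693  3.69395167  2.95728579]]
```

View pics/c4.png

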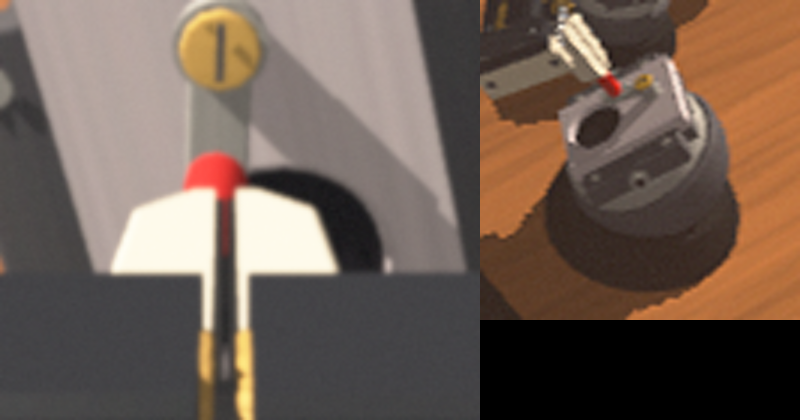

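```bash
python3 - <<'E'
from h import *
import pickle
Rt,t=tool()
for n in ['scene','top','wrist']:
    s=snap(n); P=cloud(s); L=(P-POC)@F; T=(P-t)@Rt; I=s['pixels'].astype(int)
    r=(I[...,2]>110)&(I[...,1]<50)&(np.linalg.norm(L,axis=-1)<.08); print(n,'red L',r.sum(),np.percentile(L[r],[2,50,98],axis=0).round(4)*1000 if r.any() else '')
    f=(I.min(-1)>170)&(abs(T[...,0])<.03)&(abs(T[...,1])<.04)&(T[...,2]<.012)&(T[...,2]>-.08)
    print('white T',f.sum(),np.percentile(T[f],[1,50,99],axis=0).round(4)*1000 if f.any() else '')
    if n=='scene':
        v,u=np.nonzero(r|f); print(u.min(),u.max(),v.min(),v.max())
        b=s['pixels'][150:210,320:380]; cv2.imwrite('pics/s5.png',cv2.resize(b,None,fx=9,fy=9,interpolation=2))
        for vv in range(170,192,2): print(vv,[(uu,*np.round(T[vv,uu]*1000).astype(int)) for uu in range(340,362,4)])
E
```

```text
scene red L 18 [[27.6  1.4 15. ]
 [31.1  4.2 26.9]
 [35.   7.8 35.9]]
white T 53 [[  1.7 -14.2 -78.8]
 [  7.4   3.5 -52.2]
 [  9.9  15.1 -27.3]]
334 348 164 186
170 [(340, np.int64(7), np.int64(-11), np.int64(-51)), (344, np.int64(-82), np.int64(-194), np.int64(104)), (348, np.int64(-67), np.int64(-189), np.int64(107)), (352, np.int64(-56), np.int64(-193), np.int64(116)), (356, np.int64(-50), np.int64(-205), np.int64(132)), (360, np.int64(-42), np.int64(-215), np.int64(147))]
172 [(340, np.int64(8), np.int64(-2), np.int64(-52)), (344, np.int64(-87), np.int64(-194), np.int64(113)), (348, np.int64(-74), np.int64(-194), np.int64(120)), (352, np.int64(-63), np.int64(-197), np.int64(128)), (356, np.int64(-52), np.int64(-200), np.int64(137)), (360, np.int64(-43), np.int64(-208), np.int64(150))]
174 [(340, np.int64(9), np.int64(6), np.int64(-52)), (344, np.int64(-86), np.int64(-184), np.int64(114)), (348, np.int64(-75), np.int64(-187), np.int64(123)), (352, np.int64(-63), np.int64(-187), np.int64(129)), (356, np.int64(-53), np.int64(-193), np.int64(140)), (360, np.int64(-45), np.int64(-202)
[... 2011 characters left out ...]
p.int64(19)), (356, np.int64(22), np.int64(7), np.int64(17)), (360, np.int64(35), np.int64(11), np.int64(19))]
190 [(340, np.int64(-36), np.int64(-13), np.int64(23)), (344, np.int64(-24), np.int64(-10), np.int64(26)), (348, np.int64(-8), np.int64(-3), np.int64(24)), (352, np.int64(8), np.int64(7), np.int64(20)), (356, np.int64(20), np.int64(10), np.int64(22)), (360, np.int64(33), np.int64(15), np.int64(22))]
top red L 1 [[31.7  3.4 21.7]
 [31.7  3.4 21.7]
 [31.7  3.4 21.7]]
white T 48 [[  3.3 -15.8 -54.1]
 [  8.   -3.3 -39.1]
 [ 10.   12.9 -12.1]]
wrist red L 26 [[31.2  1.6 18.4]
 [32.9  2.4 22.9]
 [34.3  3.6 34.7]]
white T 1556 [[  6.6 -14.1 -64.7]
 [  8.5  -1.2 -40.6]
 [  9.1  15.  -11.8]]
```

View pics/s5.png

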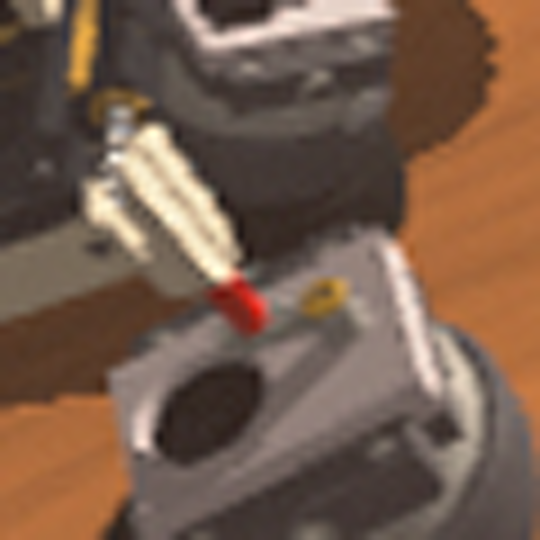

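Emit:
{"api": "apply_moves", "payload": {
  "increments": [
    [0,0,-0.3,0,0,0],
    [0,0,-0.3,0,0,0],
    [0,0,-0.3,0,0,0],
    [0,0,-0.3,0,0,0],
    [0,0,-0.3,0,0,0]
  ],
  "hand": 180
}}

```text
time_s: 5.58
tcp_pos: [0.5575, 0.0919, 0.1517]
tool_rot: [-0.163, 0.886, 0.372, 0.223]
contact_force: [0.9, -0.1, 0.9]
opening: 0.279
```

Emit:
{"api": "apply_moves", "payload": {
  "increments": [
    [0,0.1,0.4,0,0,0],
    [0,0.1,0.8,0,0,0],
    [0,0.1,1.2,0,0,0],
    [0,0.1,1.5,0,0,0],
    [0,0.1,1.8,0,0,0],
    [0,0.1,1.8,0,0,0]
  ]
}}

```text
time_s: 6.08
tcp_pos: [0.5627, 0.0999, 0.1354]
tool_rot: [-0.164, 0.886, 0.372, 0.222]
contact_force: [-0.8, 0.1, -0.1]
opening: 0.295
```

Emit:
{"api": "apply_moves", "payload": {
  "increments": [
    [0,0,0,0,0,0],
    [0,0,0,0,0,0],
    [0,0,0,0,0,0],
    [0,0,0,0,0,0],
    [0,0,0,0,0,0],
    [0,0,0,0,0,0]
  ],
  "hand": 240,
  "grip_force": 5
}}

```text
time_s: 6.58
tcp_pos: [0.5624, 0.0999, 0.1352]
tool_rot: [-0.164, 0.886, 0.372, 0.222]
contact_force: [-3.1, -0.3, 0.2]
opening: 0.124
```

```bash
python3 - <<'E'
from h import *
s=state();print(s['opening'],s['contact_force'])
Rt,t=tool(); l=(t-POC)@F; print(l*1000); 
for k in range(1,11): go(*knob(.24+.115*k,l[2]))
E
```

```text
0.12408146681343997 [-3.09692056 -0.33320015  0.1749335 ]
[28.17894248  5.82964666  5.0031089 ]
row [ 0.06 -0.35 -0.    0.01  0.03  6.66] rows 1
row [ 1.200e-01 -6.400e-01 -0.000e+00  1.000e-02  3.000e-02  1.325e+01] rows 2
row [ 2.000e-01 -9.300e-01 -0.000e+00  1.000e-02  3.000e-02  1.984e+01] rows 3
row [ 3.200e-01 -1.200e+00 -0.000e+00  1.000e-02  3.000e-02  2.643e+01] rows 4
row [ 4.700e-01 -1.460e+00 -0.000e+00  1.000e-02  3.000e-02  3.302e+01] rows 5
row [ 6.400e-01 -1.700e+00 -0.000e+00  1.000e-02  3.000e-02  3.961e+01] rows 6
row [ 8.50e-01 -1.92e+00 -0.00e+00  2.00e-02  3.00e-02  4.62e+01] rows 7
row [ 1.070e+00 -2.110e+00 -0.000e+00  2.000e-02  3.000e-02  5.279e+01] rows 8
row [ 1.320e+00 -2.280e+00 -0.000e+00  2.000e-02  3.000e-02  5.938e+01] rows 9
row [ 1.590e+00 -2.420e+00 -0.000e+00  2.000e-02  2.000e-02  6.597e+01] rows 10
```

Emit:
{"api": "apply_moves", "payload": {
  "increments": [
    [0.05,-0.35,0,0,0,6.6],
    [0.1,-0.65,0,0,0,13.2],
    [0.2,-0.93,0,0,0,19.8],
    [0.32,-1.2,0,0,0,26.4],
    [0.47,-1.46,0,0,0,33],
    [0.64,-1.7,0,0,0,39.6],
    [0.85,-1.92,0,0,0,46.2],
    [1.07,-2.11,0,0,0,52.8],
    [1.32,-2.28,0,0,0,59.4],
    [1.6,-2.42,0,0,0,66]
  ]
}}

```text
time_s: 7.42
tcp_pos: [0.5535, 0.1252, 0.1458]
tool_rot: [-0.258, 0.946, -0.173, 0.095]
contact_force: [-7.4, -2.8, 1.1]
opening: 0.127
```

```bash
python3 - <<'E'
from h import *
s=state();print(s['opening'],s['contact_force'],s['joint_pos'])
Rt,t=tool(); l=(t-POC)@F; print(l*1000, np.arctan2(l[1],54e-3-l[0])); 
go(*knob(1.45,l[2])); go(*knob(1.5,l[2]));go(*knob(1.55,l[2]))
E
```

```text
0.12674381444239116 [-7.39453837 -2.8484699   1.12781102] [-0.23960723 -0.20258794  2.02172805  0.57283149  1.2058018   1.51525996]
[48.34946665 26.39258467  4.79548644] 1.3598848733942597
row [ 0.1  -0.24 -0.    0.12  0.12  3.06] rows 1
row [ 0.11 -0.37 -0.    0.12  0.11  5.92] rows 1
row [ 0.13 -0.5  -0.    0.13  0.11  8.79] rows 2
```

Emit:
{"api": "apply_moves", "payload": {
  "increments": [
    [0.05,-0.2,0,0,0,3],
    [0.1,-0.4,0,0,0,6],
    [0.1,-0.4,0,0,0,6],
    [0.1,-0.4,0,0,0,6]
  ]
}}

```text
time_s: 7.75
tcp_pos: [0.5547, 0.1282, 0.1477]
tool_rot: [-0.263, 0.936, -0.222, 0.08]
contact_force: [-7.5, -0.7, 2.3]
opening: 0.128
```

Emit:
{"api": "apply_moves", "payload": {
  "increments": [
    [0,0,0,0,0,0],
    [0,0,0,0,0,0],
    [0,0,0,0,0,0],
    [0,0,0,0,0,0],
    [0,0,-1,0,0,0],
    [0,0,-3,0,0,0],
    [0,0,-6,0,0,0],
    [0,0,-9,0,0,0],
    [0,0,-9,0,0,0]
  ],
  "hand": 190
}}

```text
time_s: 8.5
tcp_pos: [0.5327, 0.0847, 0.2307]
tool_rot: [-0.262, 0.935, -0.222, 0.085]
contact_force: [1.3, -0.3, 1.5]
opening: 0.255
```

```bash
python3 - <<'E'
from h import *
s=state();print(s['time_s'],s['opening'],s['contact_force'],s['joint_pos'].round(2))
s=snap('wrist'); P=cloud(s); L=(P-POC)@F; I=s['pixels'].astype(int)
r=(I[...,2]>110)&(I[...,1]<50)&(L[...,2]>.034)&(np.linalg.norm(L,axis=-1)<.1); k=L[r].mean(0); print(k*1000,r.sum(),np.arctan2(k[1],.054-k[0]))
# blank pick: tool down, x axis azimuth options
s=snap('top');P=cloud(s);I=s['pixels'].astype(int)
g=(I[...,2]>170)&(I[...,0]<140)&(I[...,1]>120)&(abs(P[...,0]-.557)<.04)&(abs(P[...,1]+.322)<.04)
print('blank',g.sum(),P[g].mean(0),np.percentile(P[g],[2,98],axis=0)); v,u=np.nonzero(g);print(u.min(),u.max(),v.min(),v.max())
for az in (0,-30,-60):
  a=np.radians(az); Rd=np.array([[np.cos(a),np.sin(a),0],[np.sin(a),-np.cos(a),0],[0,0,-1]]); print(az);go(Rd,[.557,-.322,.10])
E
```

```text
8.5 0.25515738215149775 [ 1.31010567 -0.28601193  1.48747608] [-0.34 -0.32  1.96  0.55  1.4   1.63]
[49.95683405 21.10027042 36.11175614] 21 1.381474392748821
blank 39 [ 0.5727067  -0.31740259  0.01418916] [[ 0.56493969 -0.32985555  0.0019639 ]
 [ 0.58104527 -0.30506371  0.01991069]]
418 427 199 204
0
row [ 20.51  36.86  -7.15 -30.74  -9.65 -26.04] rows 11
-30
row [ 20.51  36.86  -7.15 -31.91  -1.35   3.17] rows 11
-60
row [ 20.51  36.86  -7.15 -31.6    7.05  32.38] rows 11
```

Emit:
{"api": "apply_moves", "payload": {
  "increments": [
    [20.5,36.9,-7.2,-30.7,-9.7,-26],
    [20.5,36.9,-7.2,-30.7,-9.7,-26],
    [20.5,36.9,-7.2,-30.7,-9.7,-26],
    [20.5,36.9,-7.2,-30.7,-9.7,-26],
    [20.5,36.9,-7.2,-30.7,-9.7,-26],
    [20.5,36.9,-7.2,-30.7,-9.7,-26],
    [20.5,36.9,-7.2,-30.7,-9.7,-26],
    [20.5,36.9,-7.2,-30.7,-9.7,-26],
    [20.5,36.9,-7.2,-30.7,-9.7,-26],
    [20.5,36.9,-7.2,-30.7,-9.7,-26]
  ],
  "hand": 60
}}

```text
time_s: 9.43
tcp_pos: [0.5554, -0.3115, 0.1012]
tool_rot: [-0.001, 1.0, 0.001, -0.001]
contact_force: [1.2, -0.3, 0.3]
opening: 0.762
```

Emit:
{"api": "apply_moves", "payload": {
  "increments": [
    [0,0,0,0,0,0],
    [0,0,0,0,0,0],
    [0,0,0,0,0,0]
  ]
}}

```text
time_s: 9.68
tcp_pos: [0.5548, -0.3104, 0.0996]
tool_rot: [-0.002, 1.0, 0.0, -0.002]
contact_force: [0.7, 0.0, 0.5]
opening: 0.762
```

```bash
python3 - <<'E'
from h import *
s=state();print(s['time_s'],s['opening'],s['tcp_pos'],s['joint_pos'].round(2))
Rd=np.diag([1.,-1,-1])
s=snap('wrist');P=cloud(s);I=s['pixels'].astype(int);cv2.imwrite('pics/w6.png',s['pixels'])
g=(I[...,2]>150)&(I[...,0]<140)&(I[...,1]>110)&(I[...,2]-I[...,0]>60)&(abs(P[...,0]-.557)<.05)&(abs(P[...,1]+.322)<.05)&(P[...,2]>.009)&(P[...,2]<.024)
(x,y),r=cv2.minEnclosingCircle((P[g][:,:2]*1000).astype(np.float32)); print(g.sum(),x,y,r,np.median(P[g],0),np.percentile(P[g],[1,99],axis=0))
mat=(I.max(-1)<60)&(abs(P[...,0]-.557)<.06)&(abs(P[...,1]+.322)<.06); print('mat z',np.nanmedian(P[mat][:,2]))
go(Rd,[x/1000,y/1000,.10])
E
```

```text
9.6833 0.7615310982280679 [ 0.55475245 -0.31042869  0.09958529] [-0.59  0.29  1.48  0.    1.37  0.98]
469 559.7327270507812 -323.0544738769531 21.971588134765625 [ 0.55336095 -0.32973026  0.01497544] [[ 0.53878103 -0.34384768  0.00936614]
 [ 0.58098479 -0.30145402  0.01651601]]
mat z 0.22560984387578364
row [ 0.43  1.3   0.06 -0.2   0.2   0.11] rows 1
```

View pics/w6.png

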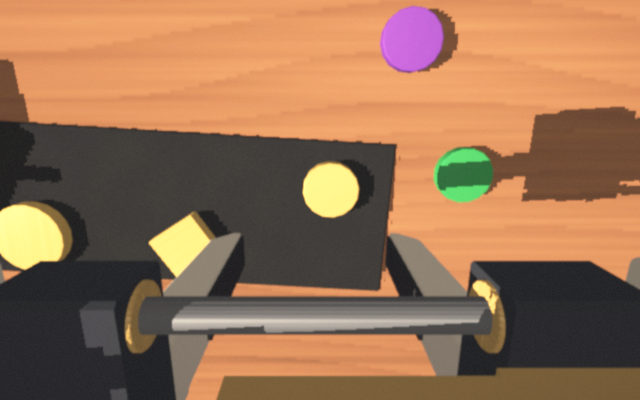

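Emit:
{"api": "apply_moves", "payload": {
  "increments": [
    [0.4,1.3,2,0,0,0],
    [0.4,1.3,4,0,0,0],
    [0.4,1.3,6,0,0,0],
    [0.4,1.3,8,0,0,0],
    [0.4,1.3,9.5,0,0,0],
    [0.4,1.3,10,0,0,0],
    [0.4,1.3,10,0,0,0],
    [0.4,1.3,10,0,0,0]
  ]
}}

```text
time_s: 10.4
tcp_pos: [0.5597, -0.3224, 0.0015]
tool_rot: [-0.002, 1.0, 0.001, -0.001]
contact_force: [-0.6, -0.3, 0.2]
opening: 0.767
```

```bash
python3 - <<'E'
from h import *
s=state();print(s['time_s'],s['opening'],s['tcp_pos'],s['contact_force'])
s=snap('wrist');P=cloud(s);I=s['pixels'].astype(int)
Rt,t=tool();T=(P-t)@Rt
g=(I[...,2]>130)&(I[...,2]-I[...,0]>60)&(abs(P[...,0]-.557)<.05)&(abs(P[...,1]+.322)<.05)&(P[...,2]>.009)&(P[...,2]<.024)
print(g.sum(),np.percentile(P[g],[1,50,99],axis=0)); (x,y),r=cv2.minEnclosingCircle((P[g][:,:2]*1000).astype(np.float32));print(x,y,r)
f=(abs(T[...,0])<.015)&(abs(abs(T[...,1])-.042)<.02)&(T[...,2]<-.003)
print('finger max z',np.percentile(T[f][:,2],[90,95,98,99]))
cv2.imwrite('pics/w7.png',s['pixels'])
E
```

```text
10.4 0.7673081670720303 [ 0.55969548 -0.32240145  0.00152366] [-0.61871115 -0.26866347  0.21470932]
5197 [[ 0.53993553 -0.34285766  0.01056659]
 [ 0.56136693 -0.32299547  0.01504517]
 [ 0.58092373 -0.30282711  0.01651644]]
559.7859497070312 -323.073974609375 22.080724716186523
finger max z [-0.03652178 -0.02922903 -0.02423253 -0.02197027]
```

Emit:
{"api": "apply_moves", "payload": {
  "increments": [
    [0,0.07,0.4,0,0,0],
    [0,0.07,0.7,0,0,0],
    [0,0.07,0.85,0,0,0],
    [0,0.07,0.85,0,0,0],
    [0,0.07,0.85,0,0,0]
  ]
}}

```text
time_s: 10.87
tcp_pos: [0.56, -0.3237, -0.0064]
tool_rot: [-0.001, 1.0, 0.001, -0.001]
contact_force: [1.1, 0.8, -0.5]
opening: 0.764
```

Emit:
{"api": "apply_moves", "payload": {
  "increments": [
    [0,0,0,0,0,0],
    [0,0,0,0,0,0],
    [0,0,0,0,0,0],
    [0,0,0,0,0,0],
    [0,0,0,0,0,0],
    [0,0,0,0,0,0]
  ],
  "hand": 170,
  "grip_force": 20
}}

```text
time_s: 11.37
tcp_pos: [0.56, -0.3236, -0.0063]
tool_rot: [-0.001, 1.0, 0.001, -0.001]
contact_force: [-0.6, 0.1, -0.2]
opening: 0.452
```

Emit:
{"api": "apply_moves", "payload": {
  "increments": [
    [0,0,0,0,0,0],
    [0,0,0,0,0,0],
    [0,0,0,0,0,0]
  ]
}}

```text
time_s: 11.62
tcp_pos: [0.56, -0.3236, -0.0063]
tool_rot: [-0.001, 1.0, 0.001, -0.001]
contact_force: [-0.4, 0.8, -0.1]
opening: 0.449
```

Emit:
{"api": "apply_moves", "payload": {
  "increments": [
    [0,0,-0.5,0,0,0],
    [0,0,-1.5,0,0,0],
    [0,0,-3,0,0,0],
    [0,0,-5,0,0,0],
    [0,0,-8,0,0,0],
    [0,0,-11,0,0,0],
    [0,0,-15,0,0,0],
    [0,0,-19,0,0,0],
    [0,0,-22,0,0,0],
    [0,0,-22,0,0,0]
  ]
}}

```text
time_s: 12.45
tcp_pos: [0.564, -0.3265, 0.2257]
tool_rot: [0.003, 1.0, 0.001, 0.005]
contact_force: [0.3, -0.4, -0.3]
opening: 0.452
```

```bash
python3 - <<'E'
from h import *
s=state();print(s['time_s'],s['opening'],s['tcp_pos'],s['contact_force'])
s=snap('wrist');P=cloud(s);I=s['pixels'].astype(int);Rt,t=tool();T=(P-t)@Rt
g=(I[...,2]>130)&(I[...,2]-I[...,0]>60)&(abs(T[...,0])<.03)&(abs(T[...,1])<.03)&(T[...,2]>-.04)&(T[...,2]<.012)
print(g.sum(),np.percentile(T[g],[1,50,99],axis=0)*1000); q=T[g];c=q.mean(0); print(np.linalg.svd(q-c,full_matrices=False)[2][2],c)
cv2.imwrite('pics/w8.png',s['pixels'])
print(cv2.minEnclosingCircle((T[g][:,:2]*1000).astype(np.float32)))
go(F@FLIP,POC+F@[0,0,.09])
E
```

```text
12.45 0.4516480857616625 [ 0.56396745 -0.32653835  0.22565098] [ 0.27573451 -0.43345535 -0.25225358]
5722 [[-19.25801634 -18.85729053 -26.88000959]
 [  2.66688299   0.65756932 -25.42638284]
 [ 21.96962405  20.83568792 -17.74344951]]
[ 0.034632   -0.01264166 -0.99932018] [ 0.00243435  0.0008244  -0.02518744]
((1.7047908306121826, 1.7051067352294922), 23.2327823638916)
row [ -3.02 -36.37   2.76  16.95  28.87 -57.39] rows 10
```

View pics/w8.png

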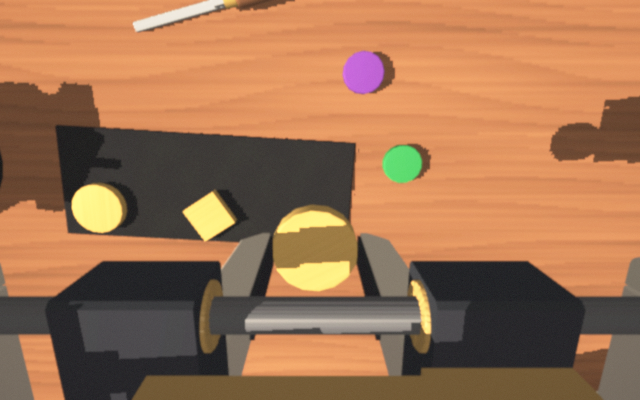

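Emit:
{"api": "apply_moves", "payload": {
  "increments": [
    [-0.8,-9,0.6,4.2,7.2,-14],
    [-1.5,-18,1.4,8.5,14.4,-28.7],
    [-2.2,-27,2,12.7,21.6,-43],
    [-3,-36.4,2.8,17,28.9,-57.4],
    [-3,-36.4,2.8,17,28.9,-57.4],
    [-3,-36.4,2.8,17,28.9,-57.4],
    [-3,-36.4,2.8,17,28.9,-57.4],
    [-3,-36.4,2.8,17,28.9,-57.4],
    [-3,-36.4,2.8,17,28.9,-57.4],
    [-3,-36.4,2.8,17,28.9,-57.4]
  ]
}}

```text
time_s: 13.33
tcp_pos: [0.5295, 0.0427, 0.1898]
tool_rot: [-0.14, 0.833, 0.479, 0.241]
contact_force: [-1.4, -0.5, -2.4]
opening: 0.449
```

Emit:
{"api": "apply_moves", "payload": {
  "increments": [
    [0,0,0,0,0,0],
    [0,0,0,0,0,0],
    [0,0,0,0,0,0],
    [0,0,0,0,0,0]
  ]
}}

```text
time_s: 13.67
tcp_pos: [0.5298, 0.0422, 0.19]
tool_rot: [-0.14, 0.833, 0.478, 0.24]
contact_force: [0.6, 0.1, -1.6]
opening: 0.453
```

```bash
cat > held.py <<'E'
from h import *
def held():
    s=snap('wrist');P=cloud(s);I=s['pixels'].astype(int);Rt,t=tool();T=(P-t)@Rt
    g=(I[...,2]>75)&(I[...,2]-I[...,0]>35)&(I[...,1]>45)&(abs(T[...,0])<.028)&(abs(T[...,1])<.026)&(T[...,2]>-.034)&(T[...,2]<-.012)
    q=T[g];c=np.median(q,0); q=q[abs(q[:,2]-c[2])<.004]; n=np.linalg.svd(q-q.mean(0),full_matrices=False)[2][2]
    print('held n',n,'ztop',np.median(q[:,2])*1000,len(q),'x',np.percentile(q[:,0],[1,99])*1000,'y',np.percentile(q[:,1],[1,99])*1000,cv2.minEnclosingCircle((q[:,:2]*1000).astype(np.float32)))
    return s
E
python3 - <<'E'
from held import *
s=state();print(s['time_s'],s['opening'],s['tcp_pos'],s['contact_force'],s['joint_pos'].round(2))
s=held(); cv2.imwrite('pics/w9.png',s['pixels'])
Rt,t=tool();print((t-POC)@F*1000)
P=cloud(s);L=(P-POC)@F;I=s['pixels'].astype(int)
r=(I[...,2]>110)&(I[...,1]<50)&(L[...,2]>.02)&(L[...,2]<.045)&(np.linalg.norm(L,axis=-1)<.1)
if r.any(): k=np.median(L[r],0); print(k*1000,r.sum(),np.arctan2(k[1],.054-k[0]))
g=(I.min(-1)>85)&(abs(L[...,2])<.006)&(abs(L[...,1])<.036)&(L[...,0]<.073)&(L[...,0]>-.029); A=np.c_[L[g][:,:2],np.ones(g.sum())]; print('face h',np.linalg.lstsq(A,L[g][:,2],rcond=None)[0],g.sum(),np.percentile(L[g],[.5,99.5],axis=0)*1000)
go(F@FLIP,POC+F@[0,0,-.006])
E
```

```text
13.6667 0.4532619874643827 [0.52981909 0.04219669 0.19000982] [ 0.58793052  0.12170097 -1.61061039] [-0.44 -0.25  1.98  0.57  1.39 -0.01]
held n [ 0.0148751  -0.00431249 -0.99988006] ztop -21.53146225145273 5571 x [-21.34018689  19.45087703] y [-19.78109639  20.60943621] ((0.3909442126750946, 0.36173954606056213), 23.730836868286133)
[ 1.246562    4.27104046 86.65686096]
[50.30275167 23.85024348 37.83200053] 135 1.417001168074603
face h [ 0.00332814 -0.00014615 -0.00023807] 7466 [[-26.2879596  -35.72530159  -5.5185567 ]
 [ 72.72633198  35.82193751   1.67252824]]
row [-0.16  0.49  9.26 -0.38 -0.22  0.35] rows 3
```

Emit:
{"api": "apply_moves", "payload": {
  "increments": [
    [-0.15,0.5,2,-0.4,-0.2,0.3],
    [-0.15,0.5,4,-0.4,-0.2,0.3],
    [-0.15,0.5,6,-0.4,-0.2,0.3],
    [-0.15,0.5,7.5,-0.4,-0.2,0.3],
    [-0.15,0.5,8.5,-0.4,-0.2,0.3],
    [-0.15,0.5,9.2,-0.4,-0.2,0.3],
    [-0.15,0.5,9.2,-0.4,-0.2,0.3],
    [-0.15,0.5,9.2,-0.4,-0.2,0.3],
    [-0.15,0.5,9.2,-0.4,-0.2,0.3]
  ]
}}

```text
time_s: 14.47
tcp_pos: [0.5588, 0.0806, 0.1126]
tool_rot: [-0.136, 0.835, 0.476, 0.241]
contact_force: [0.0, 0.0, -1.3]
opening: 0.454
```

```bash
python3 - <<'E'
from held import *
s=state();print(s['time_s'],s['opening'],s['contact_force'])
Rt,t=tool();print((t-POC)@F*1000); go(F@FLIP,POC+F@[0,0,-.016])
s=held(); cv2.imwrite('pics/w10.png',cv2.resize(s['pixels'][110:310,200:440],None,fx=3,fy=3))
P=cloud(s);L=(P-POC)@F;I=s['pixels'].astype(int)
g=(I[...,2]>75)&(I[...,2]-I[...,0]>35)&(I[...,1]>45)&(np.hypot(L[...,0],L[...,1])<.028)&(L[...,2]>.004)&(L[...,2]<.03)
print('disc L',g.sum(),np.median(L[g],0)*1000,np.percentile(L[g],[1,99],axis=0)*1000)
E
```

```text
14.4667 0.453854319636107 [ 0.015598    0.02108028 -1.33131359]
[ 0.60181017 -0.91899415 -4.43319465]
row [-0.06 -0.09  1.16  0.1  -0.04  0.08] rows 1
held n [ 0.0151234  -0.0036336  -0.99987903] ztop -21.508741096121142 5532 x [-21.20585196  19.51372885] y [-19.65984249  20.5999325 ] ((0.44374993443489075, 0.377716600894928), 23.877676010131836)
disc L 5797 [ 1.45996979 -1.56430581 17.12537132] [[-20.58647227 -21.65906325   8.02140408]
 [ 20.45177265  18.81301204  18.67664409]]
```

View pics/w10.png

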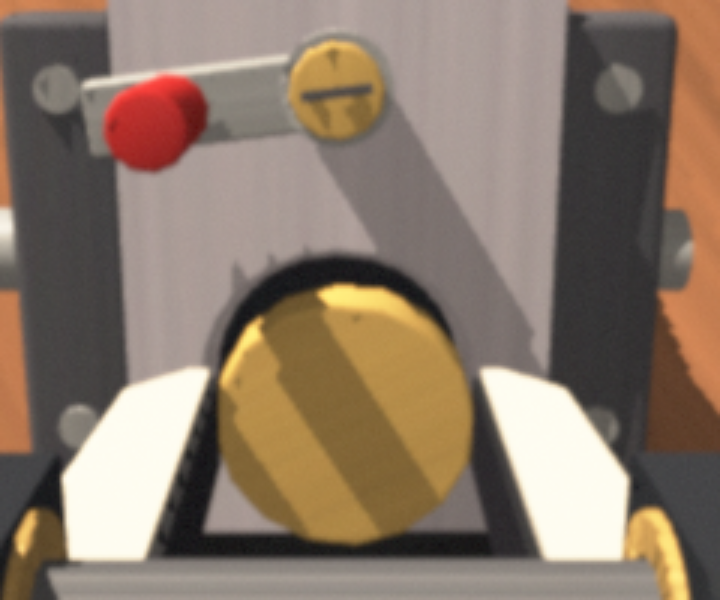

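Emit:
{"api": "apply_moves", "payload": {
  "increments": [
    [-0.03,-0.12,0.1,0.1,0,0.1],
    [-0.03,-0.12,0.2,0.1,0,0.1],
    [-0.03,-0.12,0.4,0.1,0,0.1],
    [-0.03,-0.12,0.5,0.1,0,0.1],
    [-0.03,-0.12,0.6,0.1,0,0.1],
    [-0.03,-0.12,0.7,0.1,0,0.1],
    [-0.03,-0.12,0.75,0.1,0,0.1],
    [-0.03,-0.12,0.75,0.1,0,0.1]
  ]
}}

```text
time_s: 15.18
tcp_pos: [0.5599, 0.0845, 0.1063]
tool_rot: [-0.137, 0.835, 0.475, 0.241]
contact_force: [1.2, 0.2, -0.7]
opening: 0.451
```

```bash
cat > chk.py <<'E'
from held import *
s=state();print(s['time_s'],s['opening'],'F local',F.T@s['contact_force'])
Rt,t=tool();print((t-POC)@F*1000); go(F@FLIP,POC+F@[0,0,-.016])
E
python3 chk.py
```

```text
15.1833 0.4508425506185992 F local [ 0.28992128 -0.88486934 -1.06604896]
[  0.54307756   0.14334276 -11.8754909 ]
row [-0.05  0.01  0.41  0.02 -0.06 -0.02] rows 1
```

Emit:
{"api": "apply_moves", "payload": {
  "increments": [
    [-0.03,0,0.05,0,0,0],
    [-0.03,0,0.1,0,0,0],
    [-0.03,0,0.15,0,0,0],
    [-0.03,0,0.2,0,0,0],
    [-0.03,0,0.25,0,0,0],
    [-0.03,0,0.3,0,0,0],
    [-0.03,0,0.3,0,0,0]
  ]
}}

```text
time_s: 15.77
tcp_pos: [0.5609, 0.0859, 0.1039]
tool_rot: [-0.137, 0.835, 0.475, 0.241]
contact_force: [0.5, 3.2, 3.1]
opening: 0.454
```

```bash
python3 chk.py
```

```text
15.7667 0.45386699354418386 F local [4.19097023 1.23175089 1.06898472]
[ 6.70418044e-01 -9.19221223e-03 -1.47498342e+01]
row [-0.07 -0.    0.12  0.04 -0.09 -0.  ] rows 1
```

Emit:
{"api": "apply_moves", "payload": {
  "increments": [
    [0.03,0,0.0,0,0,0],
    [0.06,0,0.05,0,0,0],
    [0.06,0,0.1,0,0,0],
    [0.06,0,0.15,0,0,0],
    [0.06,0,0.18,0,0,0],
    [0.06,0,0.18,0,0,0]
  ]
}}

```text
time_s: 16.27
tcp_pos: [0.5611, 0.0864, 0.1028]
tool_rot: [-0.137, 0.835, 0.475, 0.24]
contact_force: [-9.3, -7.3, 10.2]
opening: 0.453
```

```bash
python3 chk.py
```

```text
16.2667 0.4527548943359836 F local [-3.94058159  4.31128981 14.50921778]
[  0.61107936   0.04221687 -15.97376656]
row [-0.06  0.    0.    0.01 -0.01  0.01] rows 1
```

Emit:
{"api": "apply_moves", "payload": {
  "increments": [
    [0,0,-0.02,0,0,0],
    [0,0,-0.02,0,0,0],
    [0,0,-0.02,0,0,0],
    [0,0,-0.02,0,0,0]
  ],
  "hand": 90
}}

```text
time_s: 16.6
tcp_pos: [0.561, 0.0863, 0.1027]
tool_rot: [-0.137, 0.835, 0.475, 0.24]
contact_force: [-0.7, 0.4, -0.2]
opening: 0.636
```

Emit:
{"api": "apply_moves", "payload": {
  "increments": [
    [0,0,-0.5,0,0,0],
    [0,0,-1.5,0,0,0],
    [0,0,-3,0,0,0],
    [0,0,-5,0,0,0],
    [0,0,-7,0,0,0],
    [0,0,-8,0,0,0],
    [0,0,-8,0,0,0],
    [0,0,-8,0,0,0]
  ]
}}

```text
time_s: 17.27
tcp_pos: [0.5397, 0.0493, 0.171]
tool_rot: [-0.136, 0.835, 0.475, 0.241]
contact_force: [-0.6, -0.0, -0.7]
opening: 0.65
```

```bash
python3 - <<'E'
from held import *
import pickle
s=state();print(s['time_s'],s['opening'],s['contact_force'],s['joint_pos'].round(2)); Rt,t=tool();print((t-POC)@F*1000)
s=snap('wrist');P=cloud(s);L=(P-POC)@F;I=s['pixels'].astype(int);cv2.imwrite('pics/w11.png',cv2.resize(s['pixels'][90:270,210:410],None,fx=3.5,fy=3.5,interpolation=2))
g=(I[...,2]>75)&(I[...,2]-I[...,0]>35)&(I[...,1]>45)&(np.hypot(L[...,0],L[...,1])<.03)&(L[...,2]>.002)&(L[...,2]<.02)
q=L[g]; A=np.c_[q[:,:2],np.ones(len(q))]; print('disc L',len(q),np.median(q,0)*1000,np.percentile(q,[1,99],axis=0)*1000,np.linalg.lstsq(A,q[:,2],rcond=None)[0])
g=(I.min(-1)>85)&(abs(L[...,2])<.006)&(abs(L[...,1])<.036)&(L[...,0]<.073)&(L[...,0]>-.029); A=np.c_[L[g][:,:2],np.ones(g.sum())]; print('face h',np.linalg.lstsq(A,L[g][:,2],rcond=None)[0],g.sum())
r=(I[...,2]>110)&(I[...,1]<50)&(L[...,2]>.034)&(L[...,2]<.045)&(np.linalg.norm(L,axis=-1)<.1)
k=L[r].mean(0); q=np.arctan2(k[1],.054-k[0]); print('knob',k*1000,r.sum(),q)
go(*knob(q,.06));go(*knob(q,.004))
E
```

```text
17.2667 0.6503257636086582 [-0.60171918 -0.01660238 -0.67354031] [-0.41 -0.23  1.99  0.57  1.34 -0.  ]
[ 0.53502118 -0.5144877  64.57101088]
disc L 2758 [-0.14378376  0.0104484   5.88231896] [[-21.0253364  -20.37839021   3.84714249]
 [ 19.54919077  20.03000286   7.41182257]] [-0.00714741  0.00019717  0.00585594]
face h [-1.22472142e-03  1.06475047e-03 -3.43562932e-05] 9572
knob [50.47832386 24.78285728 37.70169216] 172 1.429640080385061
row [ 5.020e+00 -2.560e+00  3.700e-01  0.000e+00 -1.000e-02  8.189e+01] rows 12
row [ 5.010e+00 -2.560e+00  5.970e+00  0.000e+00 -1.000e-02  8.189e+01] rows 12
```

View pics/w11.png

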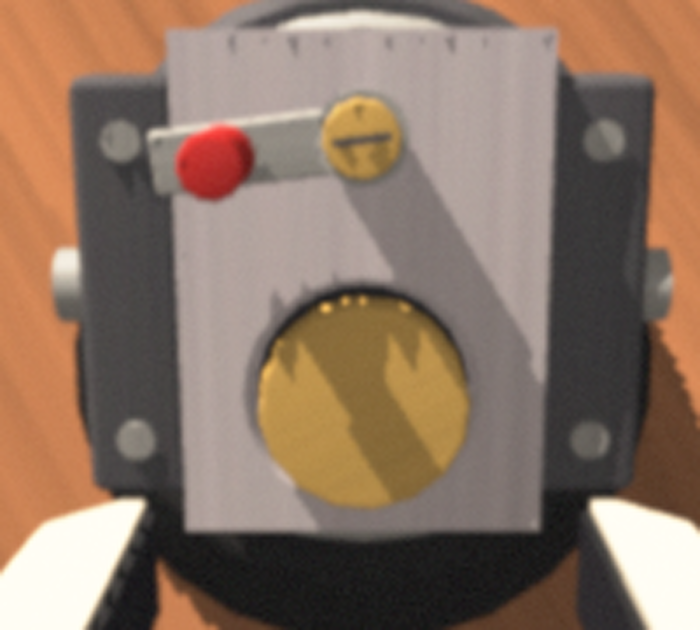

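Emit:
{"api": "apply_moves", "payload": {
  "increments": [
    [0.5,-0.3,-1,0,0,7],
    [1,-0.6,-1,0,0,14],
    [1.5,-0.8,-1,0,0,21],
    [2,-1,-1,0,0,28],
    [2.5,-1.3,-0.5,0,0,35],
    [3,-1.6,-0.5,0,0,42],
    [3.5,-1.9,0,0,0,49],
    [4,-2.2,0,0,0,56],
    [4.5,-2.4,0.4,0,0,63],
    [5,-2.6,0.4,0,0,70]
  ],
  "hand": 180
}}

```text
time_s: 18.15
tcp_pos: [0.5386, 0.1026, 0.1911]
tool_rot: [-0.25, 0.957, -0.093, 0.116]
contact_force: [-0.2, -0.0, -0.2]
opening: 0.293
```

```bash
python3 - <<'E'
from h import *
print(state()['opening']);go(*knob(1.43,.06));go(*knob(1.43,.005))
E
```

```text
0.29319062104964344
row [ 2.10e-01 -1.00e-02 -2.50e-01 -0.00e+00  1.80e-01  1.15e+01] rows 2
row [ 2.30e-01 -1.00e-02  5.25e+00 -0.00e+00  1.80e-01  1.15e+01] rows 2
```

Emit:
{"api": "apply_moves", "payload": {
  "increments": [
    [0.2,0,0,0,0.2,6],
    [0.2,0,0,0,0.2,11.5],
    [0.2,0,0.5,0,0.2,11.5],
    [0.2,0,1.5,0,0.2,11.5],
    [0.2,0,2.5,0,0.2,11.5],
    [0.2,0,3.5,0,0.2,11.5],
    [0.2,0,4.5,0,0.2,11.5],
    [0.2,0,5.2,0,0.2,11.5],
    [0.2,0,5.2,0,0.2,11.5],
    [0.2,0,5.2,0,0.2,11.5]
  ]
}}

```text
time_s: 18.98
tcp_pos: [0.5541, 0.1263, 0.1466]
tool_rot: [-0.261, 0.942, -0.189, 0.091]
contact_force: [0.2, -0.3, 0.1]
opening: 0.293
```

Emit:
{"api": "apply_moves", "payload": {
  "increments": [
    [0,0,0,0,0,0],
    [0,0,0,0,0,0],
    [0,0,0,0,0,0],
    [0,0,0,0,0,0],
    [0,0,0,0,0,0]
  ],
  "hand": 240,
  "grip_force": 5
}}

```text
time_s: 19.4
tcp_pos: [0.5543, 0.1264, 0.1472]
tool_rot: [-0.261, 0.942, -0.188, 0.092]
contact_force: [-1.7, 2.1, 2.9]
opening: 0.123
```

```bash
python3 - <<'E'
from h import *
s=state();print(s['opening'],F.T@s['contact_force'])
Rt,t=tool(); l=(t-POC)@F; print(l*1000,np.arctan2(l[1],.054-l[0])); 
for k in range(1,14): go(*knob(1.43-.115*k,l[2]))
E
```

```text
0.12307686062535929 [2.3064865  2.56189165 1.99936477]
[50.37400818 26.36338647  5.24665749] 1.434114962222037
row [ 0.08  0.31 -0.   -0.03  0.04 -6.55] rows 1
row [  0.13   0.6   -0.    -0.03   0.03 -13.14] rows 2
row [  0.21   0.89  -0.    -0.03   0.03 -19.73] rows 3
row [  0.33   1.17  -0.    -0.03   0.03 -26.32] rows 4
row [ 4.800e-01  1.430e+00 -0.000e+00 -3.000e-02  3.000e-02 -3.291e+01] rows 5
row [ 6.50e-01  1.67e+00 -0.00e+00 -4.00e-02  3.00e-02 -3.95e+01] rows 6
row [ 8.600e-01  1.890e+00 -0.000e+00 -4.000e-02  3.000e-02 -4.609e+01] rows 7
row [ 1.080e+00  2.080e+00 -0.000e+00 -4.000e-02  2.000e-02 -5.268e+01] rows 8
row [ 1.330e+00  2.250e+00 -0.000e+00 -4.000e-02  2.000e-02 -5.927e+01] rows 9
row [ 1.600e+00  2.390e+00 -0.000e+00 -4.000e-02  2.000e-02 -6.585e+01] rows 10
row [ 1.880e+00  2.490e+00 -0.000e+00 -4.000e-02  2.000e-02 -7.244e+01] rows 11
row [ 2.170e+00  2.570e+00 -0.000e+00 -5.000e-02  1.000e-02 -7.903e+01] rows 12
row [ 2.460e+00  2.610e+00 -0.000e+00 -5.000e-02  1.000e-02 -8.562e+01] rows 12
```

Emit:
{"api": "apply_moves", "payload": {
  "increments": [
    [0.06,0.31,0,0,0,-6.5],
    [0.12,0.6,0,0,0,-13.1],
    [0.2,0.89,0,0,0,-19.7],
    [0.32,1.17,0,0,0,-26.3],
    [0.47,1.43,0,0,0,-32.9],
    [0.65,1.67,0,0,0,-39.5],
    [0.86,1.89,0,0,0,-46.1],
    [1.08,2.08,0,0,0,-52.7],
    [1.33,2.25,0,0,0,-59.3],
    [1.6,2.39,0,0,0,-65.9]
  ]
}}

```text
time_s: 20.23
tcp_pos: [0.5621, 0.1014, 0.1364]
tool_rot: [-0.169, 0.892, 0.357, 0.22]
contact_force: [3.9, 5.4, 0.7]
opening: 0.127
```

```bash
python3 - <<'E'
from h import *
s=state();print(s['opening'],F.T@s['contact_force'])
Rt,t=tool(); l=(t-POC)@F; print(l*1000,np.arctan2(l[1],.054-l[0])); 
for q in (.25,.15,.05,0,-.04): go(*knob(q,l[2]))
E
```

```text
0.12678448168797235 [ 6.0049972  -0.58189507 -2.98776012]
[29.75376523  6.87577266  5.35043788] 0.27632631077934255
row [-0.08  0.07 -0.   -0.04 -0.1  -1.34] rows 1
row [-0.06  0.33 -0.   -0.03 -0.1  -7.07] rows 1
row [ -0.02   0.58  -0.    -0.03  -0.1  -12.8 ] rows 2
row [  0.02   0.71  -0.    -0.03  -0.1  -15.67] rows 3
row [  0.05   0.81  -0.    -0.02  -0.1  -17.96] rows 3
```

Emit:
{"api": "apply_moves", "payload": {
  "increments": [
    [-0.02,0.2,0,0,0,-4],
    [-0.02,0.4,0,0,0,-8.5],
    [0,0.58,0,0,0,-12.8],
    [0.02,0.7,0,0,0,-15.7],
    [0.04,0.78,0,0,0,-16],
    [0.04,0.8,0,0,0,-16],
    [0.04,0.8,0,0,0,-16]
  ]
}}

```text
time_s: 20.82
tcp_pos: [0.5674, 0.0974, 0.1357]
tool_rot: [-0.138, 0.833, 0.478, 0.241]
contact_force: [-3.4, 5.8, 3.9]
opening: 0.126
```

```bash
python3 - <<'E'
from h import *
s=state();print(s['time_s'],s['opening'],F.T@s['contact_force'])
Rt,t=tool(); l=(t-POC)@F; print(l*1000,np.arctan2(l[1],.054-l[0])); 
E
```

```text
20.8167 0.1259337450905891 [4.83261615 5.93532016 1.59933306]
[28.76920299  0.24777331  5.18957871] 0.009819956974065706
```

Emit:
{"api": "apply_moves", "payload": {
  "increments": [
    [0,0.05,0,0,0,0],
    [0,0.1,0,0,0,0],
    [0,0.12,0,0,0,0],
    [0,0.12,0,0,0,0]
  ]
}}

```text
time_s: 21.15
tcp_pos: [0.5674, 0.0975, 0.1356]
tool_rot: [-0.139, 0.833, 0.478, 0.241]
contact_force: [-7.4, 1.6, 5.6]
opening: 0.124
```

```bash
python3 - <<'E'
from h import *
s=state();print(s['time_s'],s['opening'],F.T@s['contact_force'])
Rt,t=tool(); l=(t-POC)@F; print(l*1000,np.arctan2(l[1],.054-l[0])); 
E
```

```text
21.15 0.12391655271133763 [0.92113292 7.14460555 6.05445159]
[28.86778966  0.2861101   5.07102138] 0.011383708003075498
```

Emit:
{"api": "apply_moves", "payload": {
  "increments": [
    [0,0,0,0,0,0],
    [0,0,0,0,0,0],
    [0,0,0,0,0,0],
    [0,0,-1,0,0,0],
    [0,0,-3,0,0,0],
    [0,0,-5,0,0,0],
    [0,0,-7,0,0,0],
    [0,0,-9,0,0,0],
    [0,0,-11,0,0,0],
    [0,0,-11,0,0,0]
  ],
  "hand": 190
}}

```text
time_s: 21.98
tcp_pos: [0.5394, 0.0444, 0.2334]
tool_rot: [-0.136, 0.833, 0.478, 0.243]
contact_force: [0.0, -0.1, 0.4]
opening: 0.257
```

```bash
python3 - <<'E'
from fit import *
s=state();print(s['time_s'],s['opening'],s['contact_force']); Rt,t=tool();print((t-POC)@F*1000)
s=snap('wrist');P=cloud(s);L=(P-POC)@F;I=s['pixels'].astype(int)
w=cv2.resize(s['pixels'][80:280,200:420],None,fx=2.2,fy=2.2,interpolation=2)
g=(I[...,2]>75)&(I[...,2]-I[...,0]>35)&(I[...,1]>45)&(np.hypot(L[...,0],L[...,1])<.03)&(L[...,2]>.002)&(L[...,2]<.02)
q=L[g]; print('disc L',len(q),np.median(q,0)*1000,np.percentile(q,[1,99],axis=0)*1000)
r=(I[...,2]>110)&(I[...,1]<50)&(L[...,2]>.034)&(L[...,2]<.045)&(np.linalg.norm(L,axis=-1)<.1)
k=L[r].mean(0); print('knob',k*1000,r.sum(),np.arctan2(k[1],.054-k[0]))
fit(s)
s=snap('top');b=cv2.resize(s['pixels'][120:310,140:480],None,fx=1.4,fy=1.4)
o=np.zeros((440,484+476,3),np.uint8);o[:,:484]=w[:440];o[:266,484:]=b;cv2.imwrite('pics/fin.png',cv2.resize(o,(800,367)))
E
```

```text
21.9833 0.25711973176673975 [ 0.01909341 -0.09977054  0.36543797]
[ 29.94117433  -2.77560425 119.722683  ]
disc L 1680 [-1.37821048 -0.46094707  5.98843045] [[-21.17411385 -20.78351726   4.04889169]
 [ 18.00165645  19.96809766  13.54404807]]
knob [28.21800865 -1.05477687 37.89393625] 86 -0.0408885786539306
c [0.57127935 0.10315219 0.13391891] tilt 32.081769649184515 az 59.34563521179745 6430 std 0.0006995996503488239
```

```bash
python3 -c "
from workcell import job_done;print(job_done())"
```

```text
the job is handed in; nothing more can be done
None
```

I loaded the vise and handed the job in at about 22 s of the 67 s allowed. I swung the keeper out to about 1.4 rad, set the 44 mm round blank in the pocket and released it. I then swung the keeper back until it stopped moving under a light push of about 7 N.

**Last checks, from the wrist camera with the gripper clear:**

| Check | Measured | Expected |
|---|---|---|
| Blank's top above the block face | 6.0 mm | 6 mm |
| Keeper angle | −0.04 rad, within measuring error of the stop | 0 |
| Vise tilt | 32.08° | 32.07° before the job |
| Vise heading | 59.35° | 59.27° before the job |

The largest force I read during the placing was about 15 N, at the blank's contact with the pocket floor.

**What disagreed or went unchecked:**
- **Fingertips:** they are about 17 mm shorter than the stated tool point. My first grasp at the knob closed just above it without moving it, and I corrected for this afterwards.
- **Final picture:** I could not view it because the viewer's limit of 12 was reached, so the last check rests on the depth numbers alone.
- **Other blanks and tools:** I did not measure their positions again at the end. The gripper never went near them, apart from picking up the round blank from the mat.

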